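# Isolate and bleed the purge rack, unload its sample plates, reseal it

### The arm

A 6-joint arm with a two-finger parallel gripper is mounted at the origin on the work surface. World frame = base frame: x ahead of the robot, y to its left, z up, the work surface at z = 0. Lengths are in m, angles in rad, forces in N, time in s.
With the tool pointing down it reaches from about 0.35 to 0.725 m from the base axis. Payload 6 kg.
Tool frame: the origin (TCP) lies midway between the tips of the shut fingers; the grasp point (between the pads) lies 19 mm behind it; z points along the fingers, y is the direction in which the jaws open and shut (so a half turn about z gives the same grasp; the last joint's range is limited). The gripper opens to 85 mm and grips with 20 to 120 N. Pads are 22 mm wide; open, the fingers measure 114 mm over their backs; the gripper's body (76 mm by 85 mm) begins 54 mm behind the grasp point. The pads swing forward as they close: fully open they stand 13 mm farther back than shut.
Start: joints at [1.457, 0.04, 0.085, 0, -1.615, -0.334], TCP at [0.26, 0.541, 0.231] pointing down, gripper open.
Joint ranges: [-2.56, 2.56], [-1.29, 2.01], [-1.08, 1.49], [-3.29, 1.98], [-2.81, -0.18], [-2.99, 2.99]. Speed limits (rad/s): [2.57, 2.57, 3.01, 3.14, 3.14, 3.14].

### API

Orientations are given as a rotation vector (axis times angle).
In Python, from bench import r gives the robot as it stands.
- The arm moves only by the shell command python3 -m handwheel 'ROWS' [FORCE]. ROWS is JSON, a list of rows, each an object with "gripper": the finger opening in m, from 0 to 0.0854; "offset": the shift along the world's x, y, z in m, a list of three; "yaw": the turn about the world's z in rad. In form: [{"gripper": gripper, "offset": [dx, dy, dz], "yaw": yaw}, ...]. A call has 1 to 5 rows; each row shifts and turns the commanded pose from where the row before left it; what a row does not reach is not made up. A row lasts 1/8 s, in which the tool goes at most 62.5 mm and 10.7 degrees, less where a joint would pass 70% of its speed; a pose out of reach is approached as far as the arm can. A call with a gripper value outside its range is refused whole. The fingers move at their own pace and stop on an object; FORCE is the grip in N (left out, the last holds). Time passes only in rows, so rows that do not move let the fingers close. It gives the time, the measured TCP pose, the force and the opening at its end, in the units of the state.
- r.get_obs(): the state, without advancing time (a new reading comes with each control period).
- r.capture(name): name is "scene" or "top" or "wrist"; returns a dict with "color" (400x640x3 uint8, red, green, blue), "intrinsics" (3x3 intrinsics, pixels), "R" (3x3) and "t" (3): a world point X has camera coordinates R X + t. Camera axes: x right, y down, z forward; pixel columns grow to the right and rows downward; lengths in m; the calibration is good to about 2 mm. A picture is of the moment at which its call begins. There is no depth.
- r.close_job(): hands the job in, once; it reports no verdict.
Trained networks look in a picture, given as the dict that the camera call returned (one of the last four; its "shot" number tells which), for a name from the list of things; names that differ only in an ending like _2 or _b are one class to them, and where a whole thing is asked for, a point or a joint stands for the part that bears it (a point fixed in the world has none). Each returns a list of dicts, best first, with "score" (0 to 1); they miss things now and then, are a little off and sometimes report something else, mostly with a low value. They report only what shows in the picture. A call takes as long as a camera call.
- r.find_in(name, picture): "box" ([centre column, centre row, width, height] in pixels, round what is visible of it).
- r.silhouettes(name, picture): "mask" (400x640 bool, what is visible of it) and "box" ([centre column, centre row, width, height] in pixels, round what is visible of it).
- r.pinpoint(name, picture): "uv" ([column, row] in pixels: a listed point, or the origin of a listed thing).
The state is a dict: "t": time; "joints": joint angles; "qvel": joint speeds; "joint_torque": joint torques, N m; "eef_pos": TCP position; "eef_rot": TCP orientation; "ft_force": force on the tool from outside, world axes, zero at the start; "ft_torque": the same for the moment, N m; "width": finger opening in m.
Only numpy, scipy, OpenCV 4.12 (cv2) and the standard library are available. Lean on these libraries where they do the work, as an engineer would, in place of code of your own. Each camera call takes 0.05 s, during which the arm holds its last target. There are 200 camera calls.

### The job

Turn the gas supply cock fully shut, then turn the bleed cock fully open; only then slide every sample plate up out of the slotted purge rack and stand each upright, fully down, in a bay of its own in the carrier box (any bay), leaving the cocks as they are meanwhile. When all the plates are in the carrier, turn the bleed cock fully shut again, and after that the supply cock fully open, to flush the empty rack. Leave the pot, the wash bottle and the small grey case alone.

Things in the scene. Friction and masses are not known exactly. Their poses are not given: they have to be found in the camera images.
- supply (a joint): angle of the supply cock's lever: grey, 80 mm long, at the pipe end that bends down into the bench. 0 = fully open (along the pipe, to the manifold's +x), 1.571 = fully shut (square across it, to the manifold's +y), counterclockwise from above to shut. Hard stops at both. Stiff (0.2 N m), stays where left. Starts at 0 to 0.3.
- supply_axis (a point): point on the upright axis that the supply lever turns about, at the lever's mid height (92 mm above the bench); it lies at x = -65 mm of the manifold.
- supply_grip (a point): grip point on the supply lever, 58 mm out from its axis, at mid height. The lever is a bar 12 mm wide and 14 mm high; 55 mm above the bench is the top of the pipe, the only thing under it, and the valve bodies reach 67 mm.
- bleed (a joint): angle of the bleed cock's lever: bare steel, 62 mm long, at the open hose nozzle. 0 = fully open (along the pipe, to the manifold's +x), 1.571 = fully shut (square across it, to the manifold's +y), counterclockwise from above to shut. Hard stops at both. Stiff (0.2 N m), stays where left. Starts at 1.27 to 1.571.
- bleed_axis (a point): point on the upright axis that the bleed lever turns about, at the lever's mid height (92 mm above the bench); it lies at x = 65 mm of the manifold.
- bleed_grip (a point): grip point on the bleed lever, 46 mm out from its axis, at mid height. The lever is a bar 12 mm wide and 14 mm high; 55 mm above the bench is the top of the pipe, the only thing under it, and the valve bodies reach 67 mm.
- manifold: gas manifold: a straight steel pipe 20 mm thick along its x, 45 mm above the bench, with two round brass ball valves 130 mm apart; the -x end bends down into the bench (gas supply), the +x end is an open ribbed brass hose nozzle (bleed). 265 mm long in all. Fixed. Origin on the bench midway between the valves; z up.
- rack: purge rack: a fixed slotted block with steel sides and white guide blocks, 168 mm long (its x), 83 mm wide (y), 60 mm high. Origin under its middle. Four upright slots, open at the top, centred at x = -66, -22, 22 and 66 mm, each 8 mm wide in x and 63 mm in y; slot floor 10 mm above the bench, so a seated plate stands 45 mm out of the rack, its top 105 mm above the bench.
- carrier: carrier box: a loose grey block, 183 mm long (its x), 88 mm wide (y), 62 mm high, 0.9 kg, standing on the bench. Origin under its middle, z up. Four upright bays, open at the top, centred at x = -72, -24, 24 and 72 mm, each 11 mm wide in x and 68 mm in y; bay floor 6 mm above its underside. All bays are empty at the start; a plate left in a bay leans up to about 0.12 rad.
- plate0: sample plate: a flat upright aluminium plate 60 mm wide (its y), 5 mm thick (its x) and 95 mm high (z up), with a dark round sample disc on its face; its top 16 mm is a steel grip strip 10 mm thick. Origin: middle of its bottom edge. 0.12 kg. Two to four of the four plates are there, each standing in one of the rack's slots; an absent one reads None. All are alike.
- plate1: sample plate: a flat upright aluminium plate 60 mm wide (its y), 5 mm thick (its x) and 95 mm high (z up), with a dark round sample disc on its face; its top 16 mm is a steel grip strip 10 mm thick. Origin: middle of its bottom edge. 0.12 kg. Two to four of the four plates are there, each standing in one of the rack's slots; an absent one reads None. All are alike.
- plate2: sample plate: a flat upright aluminium plate 60 mm wide (its y), 5 mm thick (its x) and 95 mm high (z up), with a dark round sample disc on its face; its top 16 mm is a steel grip strip 10 mm thick. Origin: middle of its bottom edge. 0.12 kg. Two to four of the four plates are there, each standing in one of the rack's slots; an absent one reads None. All are alike.
- plate3: sample plate: a flat upright aluminium plate 60 mm wide (its y), 5 mm thick (its x) and 95 mm high (z up), with a dark round sample disc on its face; its top 16 mm is a steel grip strip 10 mm thick. Origin: middle of its bottom edge. 0.12 kg. Two to four of the four plates are there, each standing in one of the rack's slots; an absent one reads None. All are alike.
- pot: bystander: a dark lead pot 60 mm across, 58 mm high, origin under its middle. Leave it alone.
- wash: bystander: a white wash bottle 60 mm across, 150 mm high, origin under its middle. Leave it alone.
- case: bystander: a closed grey case 70 x 110 x 35 mm, origin under its middle. Leave it alone.

How it is judged:
On the way, in this order (a step that is already met when the one before it is completed fails the run):
1. the supply cock is fully shut (within 0.09 rad of its stop) (value of joint supply above 1.48 rad), for 0.2 s.
2. then the bleed cock is fully open (within 0.09 rad of its stop), the supply still shut (value of joint bleed below 0.09 rad and value of joint supply above 1.4 rad), for 0.2 s.
3. then every plate stands fully down in a bay of the carrier, supply still shut and bleed still open (value of joint supply above 1.4 rad and value of joint bleed below 0.17 rad and x of plate0 in the frame of carrier between -0.085 and 0.085 m and y of plate0 in the frame of carrier between -0.012 and 0.012 m and z of each of plate0, plate1, plate2, plate3 in the frame of carrier below 0.014 m and angle between each of plate0, plate1, plate2, plate3's own z axis and vertical below 0.25 rad and x of plate1 in the frame of carrier between -0.085 and 0.085 m and y of plate1 in the frame of carrier between -0.012 and 0.012 m and x of plate2 in the frame of carrier between -0.085 and 0.085 m and y of plate2 in the frame of carrier between -0.012 and 0.012 m and x of plate3 in the frame of carrier between -0.085 and 0.085 m and y of plate3 in the frame of carrier between -0.012 and 0.012 m), for 0.3 s.
4. then the bleed cock is fully shut again, the supply still shut (value of joint bleed above 1.48 rad and value of joint supply above 1.4 rad), for 0.2 s.
At the end, for the whole second after the job is handed in: Supply cock fully open and bleed cock fully shut (within 0.09 rad of the stops); each plate stands in a bay of the upright carrier: origin within 85 mm along and 12 mm across of its middle, under 14 mm above its underside, tilted under 0.25 rad; all at rest (value of joint supply below 0.09 rad and value of joint bleed above 1.48 rad and angle between carrier's own z axis and vertical below 0.1 rad and height (world z) of carrier below 0.01 m and linear speed of carrier below 0.02 m/s and x of plate0 in the frame of carrier between -0.085 and 0.085 m and y of plate0 in the frame of carrier between -0.012 and 0.012 m and z of each of plate0, plate1, plate2, plate3 in the frame of carrier below 0.014 m and angle between each of plate0, plate1, plate2, plate3's own z axis and vertical below 0.25 rad and x of plate1 in the frame of carrier between -0.085 and 0.085 m and y of plate1 in the frame of carrier between -0.012 and 0.012 m and x of plate2 in the frame of carrier between -0.085 and 0.085 m and y of plate2 in the frame of carrier between -0.012 and 0.012 m and x of plate3 in the frame of carrier between -0.085 and 0.085 m and y of plate3 in the frame of carrier between -0.012 and 0.012 m and linear speed of each of plate0, plate1, plate2, plate3 below 0.03 m/s); the robot touches nothing.
It fails at once if a plate is lifted out of the rack while the supply cock is not shut or the bleed cock is not open ((value of joint supply below 1.35 rad or value of joint bleed above 0.22 rad) and ((z of plate0 in the frame of rack between 0.03 and 0.12 m and x of plate0 in the frame of rack between -0.09 and 0.09 m and y of plate0 in the frame of rack between -0.03 and 0.03 m) or (z of plate1 in the frame of rack between 0.03 and 0.12 m and x of plate1 in the frame of rack between -0.09 and 0.09 m and y of plate1 in the frame of rack between -0.03 and 0.03 m) or (z of plate2 in the frame of rack between 0.03 and 0.12 m and x of plate2 in the frame of rack between -0.09 and 0.09 m and y of plate2 in the frame of rack between -0.03 and 0.03 m) or (z of plate3 in the frame of rack between 0.03 and 0.12 m and x of plate3 in the frame of rack between -0.09 and 0.09 m and y of plate3 in the frame of rack between -0.03 and 0.03 m))).
It fails at once if the pot, wash bottle or case is disturbed (moved over 30 mm or tipped) (distance of any of pot, wash, case from where it was at the start of the episode above 0.03 m or angle between any of pot, wash, case's own z axis and vertical above 0.3 rad).
Of plate0, plate1, plate2, plate3 only 2 to 4 are there at a start; the rules pass over those that are not, and their reading is None.
At some moment in a run one of carrier may be knocked a few centimetres aside while the robot is not near it.
It also fails if it takes over 210 s, if anything falls off the work surface, if the arm or the gripper's body presses on something with over 40 N, if the wrist force passes 120 N, or if a joint passes its speed limit or range.

## Working session

There is one attempt and no reset: what is moved stays moved. The work goes in short steps, Python scripts to look and compute and a shell command to move; the robot and the scene stay as the last step left them, time stands still between calls to the robot, and variables do not carry over. Pictures are saved under pics/ and viewed, about 12 in all and at most 16, crops included, and the job is handed in when it is done.

```bash
mkdir -p pics; ls; cat > h.py <<'E'
import numpy as np, cv2
from bench import r
def ray(c,uv):
    K=np.array(c["intrinsics"]);R=np.array(c["R"]);t=np.array(c["t"])
    d=R.T@np.linalg.solve(K,[uv[0],uv[1],1]); return -R.T@t,d
def atz(c,uv,z):
    o,d=ray(c,uv); return o+d*(z-o[2])/d[2]
def proj(c,X):
    p=np.array(c["intrinsics"])@(np.array(c["R"])@np.array(X)+np.array(c["t"])); return p[:2]/p[2]
def save(c,n): cv2.imwrite("pics/"+n,cv2.cvtColor(c["color"],cv2.COLOR_RGB2BGR))
E
cat > a.py <<'E'
from h import *
Z=dict(supply_axis=.092,supply_grip=.092,bleed_axis=.092,bleed_grip=.092,manifold=0,rack=0,carrier=0,pot=0,wash=0,case=0,plate0=.01)
for n in ("top","scene"):
    c=r.capture(n);save(c,n+"0.png")
    print(n,-np.array(c["R"]).T@np.array(c["t"]))
    for k,z in Z.items():
        for d in r.pinpoint(k,c)[:5 if k=="plate0" else 2]:
            print(k,round(d["score"],2),np.round(d["uv"],0),atz(c,d["uv"],z).round(4))
E
python3 a.py; python3 -c "
from bench import r;o=r.get_obs();print(o)"
```

```text
pics
top [0.4540882  0.03199708 1.18444954]
supply_axis 0.54 [223. 223.] [0.5201 0.3109 0.092 ]
supply_grip 0.8 [244. 235.] [0.4903 0.2577 0.092 ]
bleed_axis 0.64 [262. 255.] [0.4385 0.2128 0.092 ]
bleed_axis 0.43 [219. 223.] [0.521 0.32  0.092]
bleed_grip 0.55 [276. 242.] [0.4703 0.1764 0.092 ]
bleed_grip 0.2 [242. 235.] [0.4901 0.2635 0.092 ]
manifold 0.75 [248. 243.] [0.471  0.2647 0.    ]
rack 0.87 [337. 206.] [0.5666 0.0217 0.    ]
carrier 0.83 [436. 247.] [ 0.4531 -0.243   0.    ]
pot 0.57 [338. 128.] [0.7863 0.0164 0.    ]
wash 0.62 [410. 127.] [ 0.7847 -0.1851  0.    ]
case 0.86 [265. 144.] [0.7455 0.2199 0.    ]
plate0 0.6 [342. 199.] [0.5856 0.0068 0.01  ]
plate0 0.57 [345. 181.] [ 0.634 -0.     0.01 ]
plate0 0.5 [337. 210.] [0.557  0.0214 0.01  ]
scene [ 1.08302177 -0.38706185  0.58674252]
supply_axis 0.56 [373. 135.] [0.5174 0.3256 0.092 ]
supply_grip 0.68 [348. 139.] [0.4902 0.2606 0.092 ]
supply_grip 0.52 [293. 226.] [ 0.6524 -0.047   0.092 ]
bleed_axis 0.57 [321. 136.] [0.4366 0.2196 0.092 ]
bleed_grip 0.61 [317. 147.] [0.4693 0.177  0.092 ]
manifold 0.84 [346. 168.] [
[... 344 characters left out ...]
 ]
case 0.72 [416. 229.] [0.7548 0.2154 0.    ]
{'t': 1.2, 'joints': array([ 1.45671571e+00,  4.02240659e-02,  8.48035228e-02,  2.06427568e-05,
       -1.61551694e+00, -3.33656916e-01]), 'qvel': array([-0.0014064 ,  0.00036483, -0.0009037 ,  0.00029746, -0.00041054,
       -0.00073624]), 'joint_torque': array([-2.71297213e-04, -3.67929232e+01,  3.47448635e+01,  6.93347409e+00,
       -9.79012184e-04, -4.40205014e-06]), 'eef_pos': array([0.25976015, 0.54083043, 0.23125356]), 'eef_rot': array([ 3.06306202e+00, -6.97415322e-01,  5.64899177e-05]), 'ft_force': array([ 0.23429548,  0.08607797, -0.06524951]), 'ft_torque': array([ 0.04583301, -0.02503743,  0.03289467]), 'width': 0.08553952173848427}
```

```bash
python3 -c "
import cv2,numpy as np
a=cv2.imread('pics/top0.png');b=cv2.imread('pics/scene0.png')
cv2.imwrite('pics/c0.png',cv2.resize(a[100:310,180:500],None,fx=2.5,fy=2.5,interpolation=2))
cv2.imwrite('pics/s0.png',b)"
```

```text
(no output)
```

View pics/c0.png

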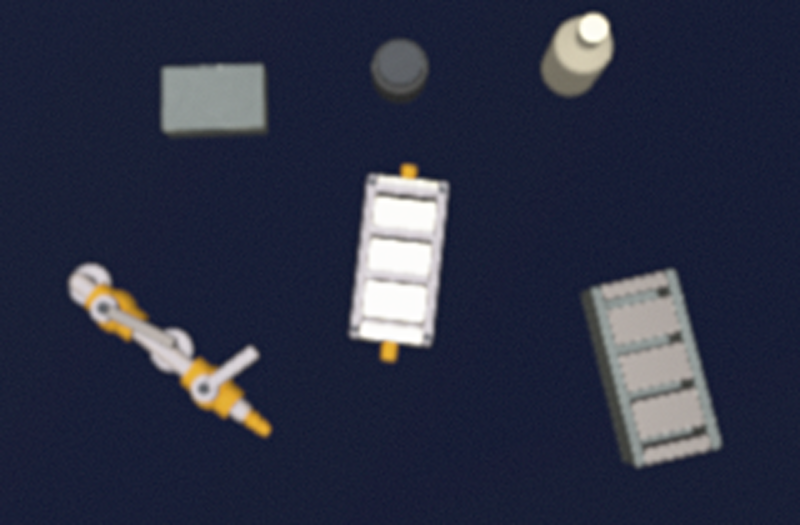

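View pics/scene0.png

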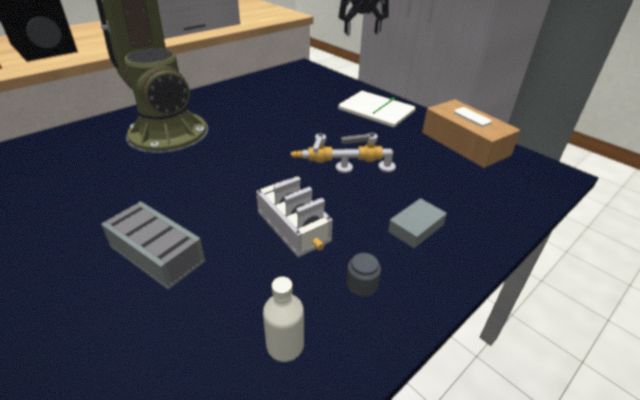

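The scene shows three plates in the rack at about (286,187), (299,198) and (313,208). The supply lever is nearly open and the bleed lever nearly shut, which matches the keypoints. I'll move above the supply grip.

```bash
python3 -m handwheel '[{"gripper":0.05,"offset":[0.023,-0.0283,0],"yaw":-0.162},{"gripper":0.05,"offset":[0.023,-0.0283,0],"yaw":-0.162},{"gripper":0.05,"offset":[0.023,-0.0283,0],"yaw":-0.162},{"gripper":0.05,"offset":[0.023,-0.0283,0],"yaw":-0.162},{"gripper":0.05,"offset":[0.023,-0.0283,0],"yaw":-0.162}]' 40
python3 -m handwheel '[{"gripper":0.05,"offset":[0.023,-0.0283,0],"yaw":-0.162},{"gripper":0.05,"offset":[0.023,-0.0283,0],"yaw":-0.162},{"gripper":0.05,"offset":[0.023,-0.0283,0],"yaw":-0.162},{"gripper":0.05,"offset":[0.023,-0.0283,0],"yaw":-0.162},{"gripper":0.05,"offset":[0.023,-0.0283,0],"yaw":-0.162}]'
cat > w.py <<'E'
import sys
from h import *
c=r.capture("wrist");save(c,sys.argv[1])
o=r.get_obs();print("pos",o["eef_pos"].round(4),"jaw",round(o["joints"][0]+o["joints"][5],3),"w",round(o["width"],4))
for a in sys.argv[2:]:
    k,z=a.split("=")
    for d in r.pinpoint(k,c)[:4]: print(k,round(d["score"],2),np.round(d["uv"]),atz(c,d["uv"],float(z)).round(4))
E
python3 w.py w1.png supply_axis=.092 supply_grip=.092 bleed_axis=.092 bleed_grip=.092
```

```text
t: 1.82
eef_pos: [0.3754, 0.3983, 0.2314]
eef_rot: [-2.536, 1.855, 0.0]
ft_force: [-0.3, 1.2, -0.8]
width: 0.05
t: 2.45
eef_pos: [0.4904, 0.2568, 0.2314]
eef_rot: [-1.6, 2.704, 0.0]
ft_force: [0.9, 0.5, 0.3]
width: 0.0498
pos [0.4921 0.2541 0.2314] jaw -0.511 w 0.05
supply_axis 0.62 [316. 242.] [0.5236 0.3126 0.092 ]
supply_grip 0.76 [317. 192.] [0.4951 0.2625 0.092 ]
supply_grip 0.22 [144. 225.] [0.6774 0.2051 0.092 ]
bleed_axis 0.75 [337. 121.] [0.4436 0.2096 0.092 ]
```

View pics/w1.png

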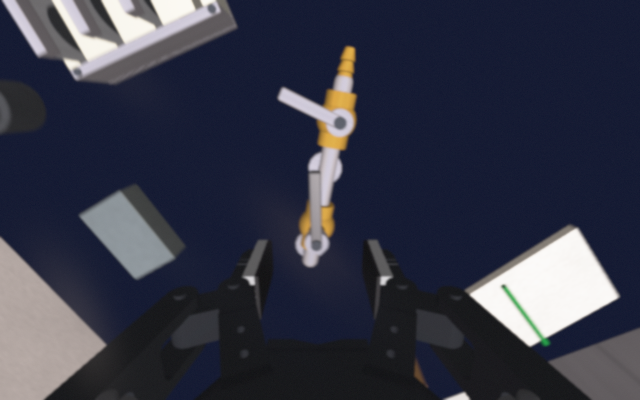

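The lever runs from its tip at (315,172) to its axis at (316,243), and the jaws are parallel across it. I'll descend and grip.

```bash
python3 -m handwheel '[{"gripper":0.05,"offset":[0.001,0.0075,-0.05],"yaw":0},{"gripper":0.05,"offset":[0,0,-0.05],"yaw":0},{"gripper":0.05,"offset":[0,0,-0.04],"yaw":0},{"gripper":0.05,"offset":[0,0,-0.016],"yaw":0},{"gripper":0.03,"offset":[0,0,0],"yaw":0}]' 40
python3 -m handwheel '[{"gripper":0.0,"offset":[0,0,0],"yaw":0},{"gripper":0.0,"offset":[0,0,0],"yaw":0},{"gripper":0.0,"offset":[0,0,0],"yaw":0},{"gripper":0.0,"offset":[0,0,0],"yaw":0}]' 40
cat > arc.py <<'E'
import numpy as np,sys
ax,ay,th0,dth,n,R=map(float,sys.argv[1:]);n=int(n)
th=np.linspace(th0,th0+dth,n+1);p=np.c_[ax+R*np.cos(th),ay+R*np.sin(th)]
print("start",p[0].round(4),"yaw/row",round(dth/n,4));print(np.diff(p,axis=0).round(4).tolist())
E
python3 -c "
from bench import r;o=r.get_obs();print(o['eef_pos'],o['width'],o['ft_force'],o['joints'][0]+o['joints'][5])"
python3 arc.py .522 .312 -2.088 1.44 10 .058
```

```text
t: 3.32
eef_pos: [0.4904, 0.2656, 0.0752]
eef_rot: [1.608, -2.698, 0.001]
ft_force: [0.1, -0.1, 1.2]
width: 0.0325
t: 3.82
eef_pos: [0.4924, 0.2653, 0.0776]
eef_rot: [-1.603, 2.697, -0.001]
ft_force: [4.2, -3.7, -0.9]
width: 0.0114
[0.49241855 0.26527708 0.07760529] 0.011383453074556977 [ 4.16078487 -3.68766029 -0.92679431] -0.49879825102810293
start [0.4933 0.2616] yaw/row 0.144
[[0.0075, -0.0036], [0.008, -0.0025], [0.0082, -0.0013], [0.0083, -0.0001], [0.0083, 0.0011], [0.008, 0.0023], [0.0076, 0.0034], [0.0071, 0.0045], [0.0063, 0.0054], [0.0055, 0.0063]]
```

```bash
python3 -m handwheel '[{"gripper":0,"offset":[0.0075,-0.0036,0],"yaw":0.144},{"gripper":0,"offset":[0.008,-0.0025,0],"yaw":0.144},{"gripper":0,"offset":[0.0082,-0.0013,0],"yaw":0.144},{"gripper":0,"offset":[0.0081,0,0],"yaw":0.144},{"gripper":0,"offset":[0.008,0.001,0],"yaw":0.144}]'
python3 -m handwheel '[{"gripper":0,"offset":[0.0078,0.0022,0],"yaw":0.144},{"gripper":0,"offset":[0.0075,0.0034,0],"yaw":0.144},{"gripper":0,"offset":[0.007,0.0045,0],"yaw":0.144},{"gripper":0,"offset":[0.0062,0.0053,0],"yaw":0.144}]'
python3 -m handwheel '[{"gripper":0,"offset":[0.005,0.006,0],"yaw":0.134},{"gripper":0,"offset":[0,0,0],"yaw":0}]'
python3 w.py w2.png supply_axis=.092
```

```text
t: 4.45
eef_pos: [0.5326, 0.2581, 0.0776]
eef_rot: [-2.456, 1.955, -0.005]
ft_force: [4.6, -4.0, -1.6]
width: 0.0115
t: 4.95
eef_pos: [0.5619, 0.2732, 0.0777]
eef_rot: [-2.911, 1.178, -0.008]
ft_force: [7.4, -5.3, -1.7]
width: 0.0113
t: 5.2
eef_pos: [0.5672, 0.279, 0.0777]
eef_rot: [-2.982, 0.986, -0.009]
ft_force: [10.2, -6.1, -1.8]
width: 0.0114
pos [0.5671 0.279  0.0777] jaw 0.93 w 0.0113
supply_axis 0.62 [313. 350.] [0.5251 0.313  0.092 ]
```

```bash
python3 -m handwheel '[{"gripper":0,"offset":[0.002,0.0028,0],"yaw":0.06},{"gripper":0,"offset":[0,0,0],"yaw":0},{"gripper":0,"offset":[0,0,0],"yaw":0}]'
python3 -m handwheel '[{"gripper":0.05,"offset":[0,0,0],"yaw":0},{"gripper":0.05,"offset":[0,0,0],"yaw":0},{"gripper":0.05,"offset":[0,0,0],"yaw":0},{"gripper":0.05,"offset":[0,0,0.06],"yaw":0},{"gripper":0.05,"offset":[-0.03,-0.02,0.06],"yaw":0}]'
python3 w.py w2.png supply_axis=.092 supply_grip=.092 bleed_axis=.092 bleed_grip=.092
```

```text
t: 5.68
eef_pos: [0.5674, 0.2794, 0.0776]
eef_rot: [3.005, -0.9, 0.004]
ft_force: [1.7, -13.0, 2.8]
width: 0.0112
t: 6.3
eef_pos: [0.5394, 0.2657, 0.1898]
eef_rot: [3.01, -0.894, -0.0]
ft_force: [0.0, 2.0, 0.5]
width: 0.0499
pos [0.5398 0.2648 0.2006] jaw 0.993 w 0.0501
supply_axis 0.69 [287. 236.] [0.5238 0.3091 0.092 ]
supply_grip 0.85 [285. 182.] [0.5676 0.2804 0.092 ]
bleed_axis 0.83 [420. 250.] [0.4422 0.2116 0.092 ]
bleed_grip 0.71 [441. 209.] [0.4703 0.1772 0.092 ]
```

View pics/w2.png

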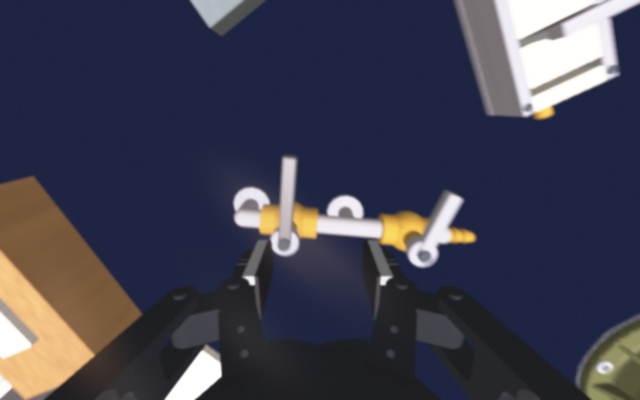

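The supply lever, tip (289,157) and axis (286,243), stands square across the pipe. The extra push met a stop: about 13 N with no further motion. Next is the bleed lever.

```bash
python3 -m handwheel '[{"gripper":0.05,"offset":[-0.035,-0.044,0],"yaw":-0.155},{"gripper":0.05,"offset":[-0.0345,-0.044,-0.01],"yaw":-0.15},{"gripper":0.05,"offset":[0,0,-0.05],"yaw":0},{"gripper":0.05,"offset":[0,0,-0.05],"yaw":0},{"gripper":0.05,"offset":[0,0,-0.015],"yaw":0}]' 40
python3 -m handwheel '[{"gripper":0.02,"offset":[0,0,0],"yaw":0},{"gripper":0.0,"offset":[0,0,0],"yaw":0},{"gripper":0.0,"offset":[0,0,0],"yaw":0},{"gripper":0.0,"offset":[0,0,0],"yaw":0},{"gripper":0.0,"offset":[0,0,0],"yaw":0}]' 40
python3 arc.py .442 .2115 -0.883 -1.4 10 .0445
```

```text
t: 7.18
eef_pos: [0.4676, 0.1759, 0.0594]
eef_rot: [2.834, -1.34, -0.006]
ft_force: [0.5, -0.8, 0.1]
width: 0.0497
t: 7.8
eef_pos: [0.4705, 0.1772, 0.0656]
eef_rot: [-2.84, 1.342, -0.003]
ft_force: [-2.4, -4.8, 5.3]
width: 0.0113
start [0.4703 0.1771] yaw/row -0.14
[[-0.0051, -0.0036], [-0.0055, -0.0029], [-0.0059, -0.0021], [-0.0061, -0.0012], [-0.0062, -0.0004], [-0.0062, 0.0005], [-0.0061, 0.0014], [-0.0058, 0.0022], [-0.0055, 0.003], [-0.005, 0.0037]]
```

```bash
python3 -m handwheel '[{"gripper":0.03,"offset":[0,0,0],"yaw":0},{"gripper":0.03,"offset":[0,0,0],"yaw":0},{"gripper":0.03,"offset":[0,0,0.011],"yaw":0},{"gripper":0.0,"offset":[0,0,0],"yaw":0},{"gripper":0.0,"offset":[0,0,0],"yaw":0}]' 40
python3 -m handwheel '[{"gripper":0,"offset":[0,0,0],"yaw":0},{"gripper":0.0,"offset":[0,0,0],"yaw":0}]' 40
python3 -m handwheel '[{"gripper":0,"offset":[-0.0051,-0.0036,0],"yaw":-0.14},{"gripper":0,"offset":[-0.0055,-0.0029,0],"yaw":-0.14},{"gripper":0,"offset":[-0.0059,-0.0021,0],"yaw":-0.14},{"gripper":0,"offset":[-0.0061,-0.0012,0],"yaw":-0.14},{"gripper":0,"offset":[-0.0062,-0.0004,0],"yaw":-0.14}]'
python3 -m handwheel '[{"gripper":0,"offset":[-0.0062,0.0005,0],"yaw":-0.14},{"gripper":0,"offset":[-0.0061,0.0014,0],"yaw":-0.14},{"gripper":0,"offset":[-0.0058,0.0022,0],"yaw":-0.14},{"gripper":0,"offset":[-0.0055,0.003,0],"yaw":-0.14}]'
python3 -m handwheel '[{"gripper":0,"offset":[-0.005,0.0037,0],"yaw":-0.14},{"gripper":0,"offset":[0,0,0],"yaw":0},{"gripper":0,"offset":[0,0,0],"yaw":0}]'
```

```text
t: 8.43
eef_pos: [0.4704, 0.1777, 0.0763]
eef_rot: [-2.839, 1.341, -0.002]
ft_force: [-1.9, 0.0, 5.7]
width: 0.0114
t: 8.68
eef_pos: [0.4704, 0.1777, 0.0763]
eef_rot: [-2.839, 1.341, -0.002]
ft_force: [-2.2, 0.8, 5.3]
width: 0.0111
t: 9.3
eef_pos: [0.4411, 0.1671, 0.0762]
eef_rot: [-2.203, 2.238, -0.001]
ft_force: [-4.2, 0.8, 7.0]
width: 0.0112
t: 9.8
eef_pos: [0.4171, 0.1742, 0.0762]
eef_rot: [-1.5, 2.76, -0.0]
ft_force: [-5.4, -0.4, 9.1]
width: 0.0113
t: 10.18
eef_pos: [0.4127, 0.1773, 0.0762]
eef_rot: [-1.31, 2.855, -0.003]
ft_force: [-3.1, -4.1, 7.7]
width: 0.0112
```

```bash
python3 -m handwheel '[{"gripper":0,"offset":[-0.0022,0.002,0],"yaw":-0.05},{"gripper":0,"offset":[0,0,0],"yaw":0},{"gripper":0,"offset":[0,0,0],"yaw":0}]'
python3 -m handwheel '[{"gripper":0.05,"offset":[0,0,0],"yaw":0},{"gripper":0.05,"offset":[0,0,0],"yaw":0},{"gripper":0.05,"offset":[0,0,0.06],"yaw":0},{"gripper":0.05,"offset":[0.02,0.03,0.06],"yaw":0},{"gripper":0.05,"offset":[0.02,0.03,0.03],"yaw":0}]'
python3 w.py w3.png supply_axis=.092 supply_grip=.092 bleed_axis=.092 bleed_grip=.092
```

```text
t: 10.55
eef_pos: [0.4122, 0.1777, 0.0764]
eef_rot: [-1.238, 2.885, -0.009]
ft_force: [8.4, -10.9, 2.0]
width: 0.0113
t: 11.18
eef_pos: [0.449, 0.2379, 0.2223]
eef_rot: [-1.234, 2.884, 0.003]
ft_force: [0.0, 0.4, 0.5]
width: 0.0501
pos [0.4511 0.2407 0.2238] jaw -0.761 w 0.0498
supply_axis 0.88 [317. 278.] [0.5233 0.3141 0.092 ]
supply_grip 0.57 [266. 282.] [0.5685 0.2782 0.092 ]
bleed_axis 0.71 [301. 161.] [0.4432 0.2077 0.092 ]
bleed_grip 0.78 [297. 115.] [0.4152 0.1745 0.092 ]
```

View pics/w3.png

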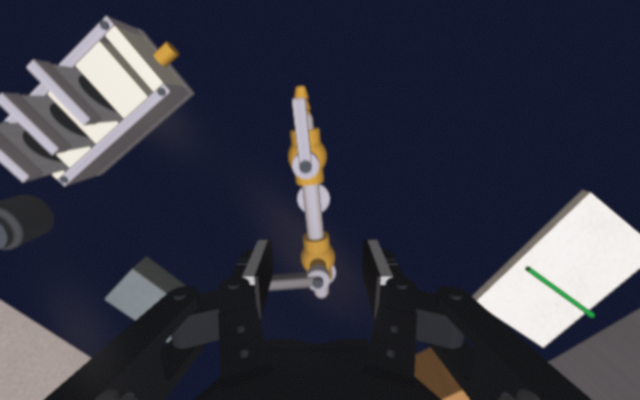

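Bleed lever lies along the pipe over the nozzle, (306,167) to (299,98). The stop was felt at 14 N. The empty slot is at the robot end of the rack, and the three plates are in the others. I'll move above the rack next.

```bash
python3 -m handwheel '[{"gripper":0.03,"offset":[0.022,-0.044,0.02],"yaw":0.128},{"gripper":0.03,"offset":[0.022,-0.044,0.02],"yaw":0.128},{"gripper":0.03,"offset":[0.022,-0.044,0.02],"yaw":0.128},{"gripper":0.03,"offset":[0.022,-0.044,0.0],"yaw":0.128},{"gripper":0.03,"offset":[0.022,-0.044,0.0],"yaw":0.128}]'
cat >> h.py <<'E'
def masks(c,name,thr=.3,n=4):
    return [d for d in r.silhouettes(name,c)[:n] if d["score"]>thr]
E
cat > p.py <<'E'
from h import *
c=r.capture("wrist");save(c,"w4.png");o=r.get_obs();print("pos",o["eef_pos"].round(4),"jaw",round(o["joints"][0]+o["joints"][5],3))
for d in masks(c,"plate0",.2,6):
    m=d["mask"].astype(np.uint8); print(round(d["score"],2),np.round(d["box"]),m.sum())
for d in r.pinpoint("plate0",c)[:5]: print("plate",round(d["score"],2),np.round(d["uv"]),atz(c,d["uv"],.01).round(4))
for d in r.pinpoint("rack",c)[:1]: print("rack",round(d["score"],2),np.round(d["uv"]),atz(c,d["uv"],0).round(4))
E
python3 p.py
```

```text
t: 12.05
eef_pos: [0.5576, 0.0149, 0.2778]
eef_rot: [2.087, -2.348, -0.001]
ft_force: [1.3, 0.4, -0.2]
width: 0.0301
pos [0.5588 0.0106 0.277 ] jaw -0.114
0.69 [290. 175.  10.  59.] 576
0.69 [253. 175.  20.  54.] 810
0.67 [326. 178.   4.  58.] 442
plate 0.96 [261. 166.] [0.6416 0.0114 0.01  ]
plate 0.8 [322. 164.] [0.551  0.0192 0.01  ]
plate 0.7 [294. 161.] [0.5924 0.0098 0.01  ]
rack 0.58 [308. 162.] [0.5724 0.0158 0.    ]
```

View pics/w4.png

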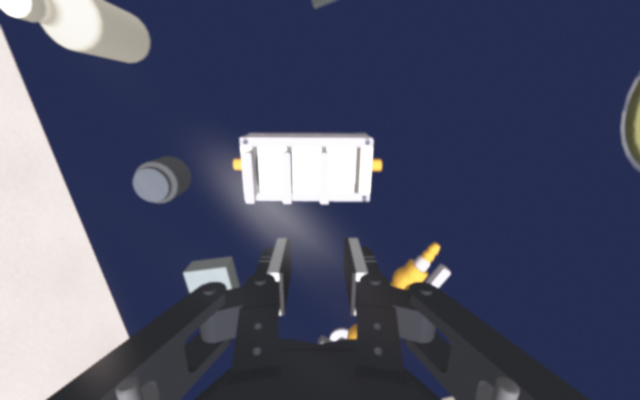

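```bash
cat > q.py <<'E'
import cv2
a=cv2.imread('pics/w4.png')[120:215,225:390]
cv2.imwrite('pics/c4.png',cv2.resize(a,None,fx=4.8,fy=4.8,interpolation=cv2.INTER_CUBIC))
E
python3 q.py
```

```text
(no output)
```

View pics/c4.png

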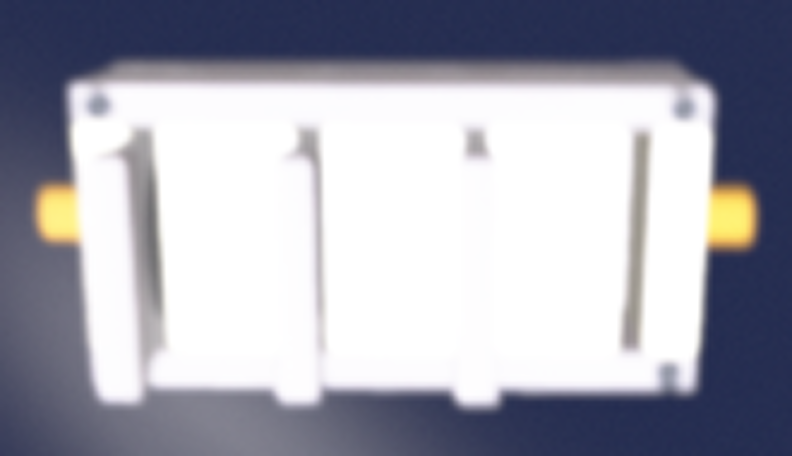

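```bash
cat > s.py <<'E'
from h import *
c=r.capture("wrist");f=lambda p,z:atz(c,(225+p[0]/4.8,120+p[1]/4.8),z)[:2]
L=[((121,402),(108,157)),((299,402),(303,157)),((478,406),(476,157))]
for a,b in L:
    A,B=f(a,.105),f(b,.105);d=B-A;print((A+B).round(4)/2,"len",np.hypot(*d).round(4),"ang",np.arctan2(d[1],d[0]).round(3))
UL,UR,LR=f((70,85),.06),f((714,85),.06),f((697,391),.06)
print("rack mid",(UL+LR)/2,np.linalg.norm(UL-UR),np.linalg.norm(LR-UR),"ang",np.arctan2(*(UL-UR)[::-1]))
E
python3 s.py
```

```text
[0.63565 0.00705] len 0.0602 ang -1.72
[0.5916  0.01265] len 0.0603 ang -1.745
[0.54995 0.01845] len 0.0613 ang -1.681
rack mid [0.57090776 0.01585794] 0.16791224330217144 0.08441066686661838 ang -0.12602809684766303
```

```bash
python3 -m handwheel '[{"gripper":0.03,"offset":[-0.0093,0.008,-0.05],"yaw":-0.012},{"gripper":0.03,"offset":[0,0,-0.05],"yaw":0},{"gripper":0.03,"offset":[0,0,-0.05],"yaw":0},{"gripper":0.03,"offset":[0,0,-0.03],"yaw":0},{"gripper":0.03,"offset":[0,0,-0.017],"yaw":0}]' 60
python3 -m handwheel '[{"gripper":0.03,"offset":[0,0,0],"yaw":0},{"gripper":0,"offset":[0,0,0],"yaw":0},{"gripper":0,"offset":[0,0,0],"yaw":0},{"gripper":0,"offset":[0,0,0],"yaw":0},{"gripper":0,"offset":[0,0,0],"yaw":0}]' 60
```

```text
t: 12.92
eef_pos: [0.5475, 0.0255, 0.0797]
eef_rot: [2.068, -2.363, -0.002]
ft_force: [0.1, 0.3, 0.9]
width: 0.0299
t: 13.55
eef_pos: [0.5499, 0.025, 0.0834]
eef_rot: [-2.066, 2.363, -0.003]
ft_force: [-0.9, 1.1, 6.5]
width: 0.0088
```

```bash
python3 -m handwheel '[{"gripper":0,"offset":[0,0,0.02],"yaw":0},{"gripper":0,"offset":[0,0,0.03],"yaw":0},{"gripper":0,"offset":[0,0,0.04],"yaw":0},{"gripper":0,"offset":[0,0,0.045],"yaw":0},{"gripper":0,"offset":[0,0,0.045],"yaw":0}]' 60
python3 -m handwheel '[{"gripper":0,"offset":[-0.02,-0.025,0],"yaw":0.095},{"gripper":0,"offset":[-0.02,-0.03,0],"yaw":0.095},{"gripper":0,"offset":[-0.02,-0.03,0],"yaw":0.095},{"gripper":0,"offset":[-0.02,-0.03,0],"yaw":0.095},{"gripper":0,"offset":[0,0,0],"yaw":0}]' 60
cat > p2.py <<'E'
import sys
from h import *
c=r.capture("wrist");save(c,sys.argv[1]);o=r.get_obs();print("pos",o["eef_pos"].round(4),"jaw",round(o["joints"][0]+o["joints"][5],3),"w",o["width"],o["ft_force"].round(1))
for d in r.pinpoint("carrier",c)[:1]: print("carrier",round(d["score"],2),np.round(d["uv"]),atz(c,d["uv"],0).round(4))
m=masks(c,"carrier",.3,1)
if m: print(m[0]["score"],np.round(m[0]["box"])); np.save("m.npy",m[0]["mask"])
np.savez("cam.npz",K=c["intrinsics"],R=c["R"],t=c["t"])
E
python3 p2.py w5.png
```

```text
t: 14.18
eef_pos: [0.5484, 0.0246, 0.2625]
eef_rot: [2.067, -2.365, -0.001]
ft_force: [0.3, 0.5, -0.9]
width: 0.009
t: 14.8
eef_pos: [0.4678, -0.0918, 0.262]
eef_rot: [-2.475, 1.934, -0.001]
ft_force: [-0.2, 0.6, -0.8]
width: 0.0086
pos [ 0.4683 -0.091   0.2616] jaw 0.244 w 0.008519489178632215 [ 0.7  0.7 -0.7]
carrier 0.7 [325.  44.] [ 0.4958 -0.2424  0.    ]
0.66 [331.  43. 174.  84.]
```

View pics/w5.png

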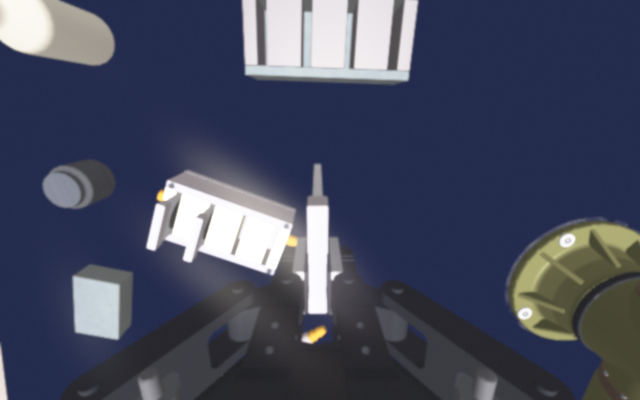

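Plate held at (317,250). The carrier is cut off at the top of the picture, so I'll move closer.

```bash
python3 -m handwheel '[{"gripper":0,"offset":[0.01,-0.028,0],"yaw":0},{"gripper":0,"offset":[0.01,-0.028,0],"yaw":0},{"gripper":0,"offset":[0,0,0],"yaw":0}]' 60
python3 p2.py w6.png; python3 -c "
import cv2
a=cv2.imread('pics/w6.png')[0:165,220:440]
cv2.imwrite('pics/c6.png',cv2.resize(a,None,fx=3.6,fy=3.6,interpolation=2))"
```

```text
t: 15.32
eef_pos: [0.4893, -0.1468, 0.2602]
eef_rot: [2.474, -1.933, -0.003]
ft_force: [-0.5, 0.7, -1.0]
width: 0.0088
pos [ 0.4891 -0.1462  0.2605] jaw 0.245 w 0.008515017516105979 [ 0.4  0.4 -1.2]
carrier 0.81 [334.  90.] [ 0.491  -0.2469  0.    ]
0.84 [338.  92. 166.  89.]
```

View pics/c6.png

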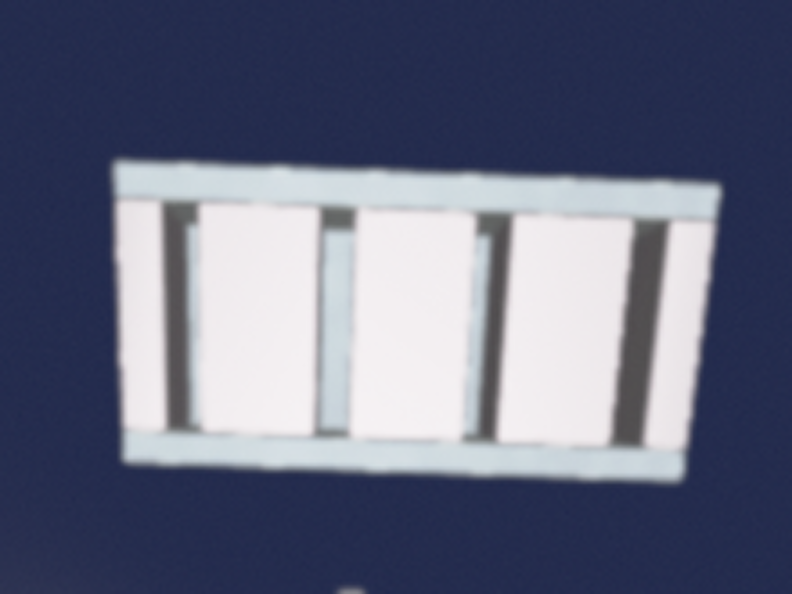

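```bash
cat > fit.py <<'E'
from h import *
from scipy.optimize import minimize
def fitbox(cam,mask,x0,size=(.183,.088,.062)):
    m=mask.astype(np.uint8); S=4
    def hull(p):
        c,s=np.cos(p[2]),np.sin(p[2]);P=[]
        for sx in(-.5,.5):
            for sy in(-.5,.5):
                for z in(0,size[2]):
                    a,b=sx*size[0],sy*size[1];P.append(proj(cam,[p[0]+c*a-s*b,p[1]+s*a+c*b,z]))
        return cv2.convexHull(np.array(P,np.float32))
    mb=cv2.resize(m,None,fx=S,fy=S,interpolation=cv2.INTER_LINEAR)
    def cost(p):
        im=np.zeros_like(mb);cv2.fillConvexPoly(im,np.round((hull(p)+.5)*S).astype(np.int32),1);return np.sum(im!=mb)/mb.sum()
    b=min((minimize(cost,x0,method="Nelder-Mead",options=dict(initial_simplex=np.array(x0)+d*np.array([[0,0,0],[.012,0,0],[0,.012,0],[0,0,.08]]),xatol=1e-5,fatol=1e-5)) for d in(1,-1,.5)),key=lambda q:q.fun)
    return b.x,b.fun
if __name__=="__main__":
    z=np.load("cam.npz");cam=dict(intrinsics=z["K"],R=z["R"],t=z["t"]);m=np.load("m.npy")
    Q=np.array([atz(cam,(220+x/3.6,y/3.6),.062)[:2] for x,y in[(113,160),(721,184),(686,482),(124,463)]])
    print("manual mid",Q.mean(0),[np.linalg.norm(Q[i]-Q[i-1]).round(4) for i in range(4)],"ang",np.arctan2(*(Q[0]+Q[3]-Q[1]-Q[2])[::-1]))
    print(fitbox(cam,m,[*Q.mean(0),.23]))
E
python3 fit.py
```

```text
manual mid [ 0.49322108 -0.24271748] [np.float64(0.0884), np.float64(0.1827), np.float64(0.0881), np.float64(0.184)] ang 0.20912838482506668
(array([ 0.49369378, -0.24271748,  0.21099398]), np.float64(0.026168807235405857))
```

```bash
python3 - <<'E'
from h import *
z=np.load("cam.npz");cam=dict(intrinsics=z["K"],R=z["R"],t=z["t"])
A,B=[atz(cam,p,.2605+.0216) for p in((318,198),(317,313))]
print(A,B,np.linalg.norm(A-B),(A+B)/2-np.array([.4891,-.1462,0]))
j=.245;print("along plate y:",((A+B)/2-np.array([.4891,-.1462,0]))[:2]@[-np.sin(j),np.cos(j)],"along x",((A+B)/2-np.array([.4891,-.1462,0]))[:2]@[np.cos(j),np.sin(j)])
E
```

```text
[ 0.49919152 -0.18584977  0.2821    ] [ 0.48461681 -0.12523529  0.2821    ] 0.06234210278112021 [ 0.00280417 -0.00934253  0.2821    ]
along plate y: -0.0097437031382292 along x 0.0004543363369991402
```

```bash
python3 -m handwheel '[{"gripper":0,"offset":[-0.011,-0.046,0],"yaw":-0.035},{"gripper":0,"offset":[-0.01,-0.047,-0.03],"yaw":0},{"gripper":0,"offset":[0,0,-0.03],"yaw":0},{"gripper":0,"offset":[0,0,-0.03],"yaw":0},{"gripper":0,"offset":[0,0,0],"yaw":0}]' 60
python3 -m handwheel '[{"gripper":0,"offset":[0,0,0],"yaw":0}]'
python3 p2.py w7.png
python3 - <<'E'
from h import *
im=cv2.imread("pics/w7.png");cv2.imwrite("pics/c7.png",im)
E
```

```text
t: 16.1
eef_pos: [0.4667, -0.2383, 0.1691]
eef_rot: [2.442, -1.973, -0.007]
ft_force: [-0.1, -0.2, -0.2]
width: 0.0088
t: 16.23
eef_pos: [0.4684, -0.2391, 0.1732]
eef_rot: [-2.444, 1.974, -0.003]
ft_force: [0.2, 0.1, 0.2]
width: 0.0083
pos [ 0.4686 -0.2392  0.1735] jaw 0.212 w 0.008460037756866046 [-0.3 -0.  -0.6]
carrier 0.73 [297. 171.] [ 0.493  -0.2418  0.    ]
0.78 [293. 179. 200.  98.]
```

View pics/c7.png

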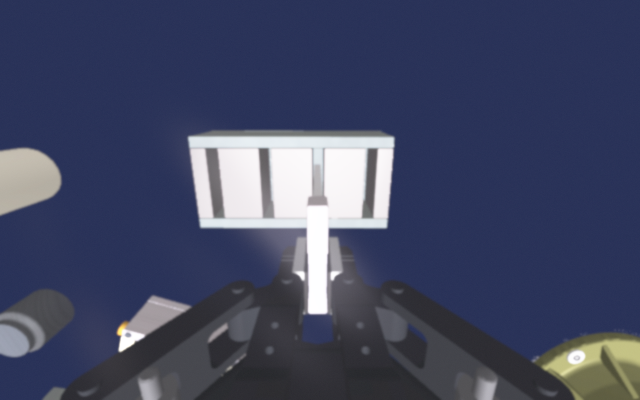

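```bash
python3 - <<'E'
from h import *
z=np.load("cam.npz");cam=dict(intrinsics=z["K"],R=z["R"],t=z["t"])
j=.211;ey=np.array([-np.sin(j),np.cos(j)]);ex=np.array([np.cos(j),np.sin(j)]);C=np.array([.4934,-.2427])
for uv,zz in(((317.5,165),.100),((318,198),.1735+.0216),((318,148),.062),((318,218),.062)):
    p=atz(cam,uv,zz)[:2]-C;print(uv,"x",(p@ex).round(4),"y",(p@ey).round(4))
E
```

```text
(317.5, 165) x -0.0232 y -0.0269
(318, 198) x -0.0235 y -0.0315
(318, 148) x -0.0236 y -0.0345
(318, 218) x -0.0237 y 0.0328
```

```bash
python3 -m handwheel '[{"gripper":0,"offset":[0,0,-0.03],"yaw":0},{"gripper":0,"offset":[0,0,-0.03],"yaw":0},{"gripper":0,"offset":[0,0,-0.025],"yaw":0},{"gripper":0,"offset":[0,0,0],"yaw":0},{"gripper":0,"offset":[0,0,0],"yaw":0}]'
```

```text
t: 17.0
eef_pos: [0.4686, -0.2397, 0.0883]
eef_rot: [-2.443, 1.975, -0.004]
ft_force: [0.1, -0.8, -0.8]
width: 0.0085
```

```bash
python3 -m handwheel '[{"gripper":0,"offset":[0,0,-0.006],"yaw":0},{"gripper":0,"offset":[0,0,0],"yaw":0},{"gripper":0.03,"offset":[0,0,0],"yaw":0},{"gripper":0.03,"offset":[0,0,0],"yaw":0},{"gripper":0.03,"offset":[0,0,0],"yaw":0}]'
python3 -m handwheel '[{"gripper":0.03,"offset":[0,0,0.04],"yaw":0},{"gripper":0.03,"offset":[0,0,0.05],"yaw":0},{"gripper":0.03,"offset":[0,0.03,0.05],"yaw":0},{"gripper":0.03,"offset":[0.01,0.03,0.02],"yaw":0},{"gripper":0.03,"offset":[0.01,0.03,0],"yaw":0}]'
python3 p2.py w8.png
```

```text
t: 17.62
eef_pos: [0.4679, -0.2394, 0.0807]
eef_rot: [-2.443, 1.975, -0.001]
ft_force: [-0.5, 0.2, 0.3]
width: 0.0297
t: 18.25
eef_pos: [0.4887, -0.1487, 0.2432]
eef_rot: [-2.441, 1.974, -0.006]
ft_force: [1.1, -0.3, -0.6]
width: 0.0298
pos [ 0.4892 -0.146   0.2414] jaw 0.212 w 0.030401766175702487 [ 0.9  1.  -0.7]
carrier 0.66 [331.  94.] [ 0.4924 -0.2424  0.    ]
0.83 [335.  91. 175.  88.]
```

View pics/w8.png

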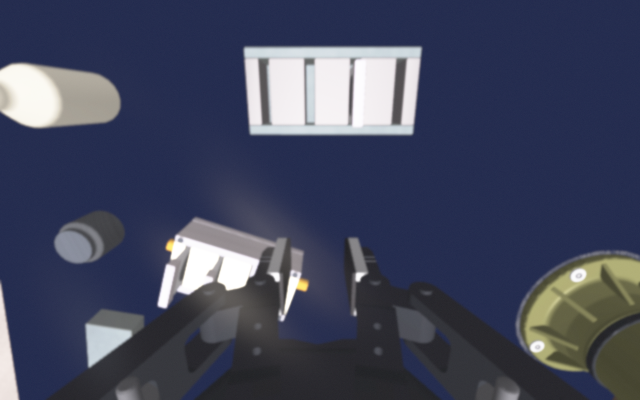

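The plate stands in the bay at (358,95), with the carrier unmoved. Next plate: slot +22.

```bash
python3 -m handwheel '[{"gripper":0.03,"offset":[0.0255,0.039,0],"yaw":-0.0855},{"gripper":0.03,"offset":[0.0255,0.039,0],"yaw":-0.0855},{"gripper":0.03,"offset":[0.0255,0.039,0],"yaw":-0.0855},{"gripper":0.03,"offset":[0.0255,0.039,0],"yaw":-0.0855},{"gripper":0.03,"offset":[0,0,0],"yaw":0}]' 60
python3 -m handwheel '[{"gripper":0.03,"offset":[0,0,-0.04],"yaw":0},{"gripper":0.03,"offset":[0,0,0],"yaw":0},{"gripper":0.03,"offset":[0,0,0],"yaw":0}]'
```

```text
t: 19.02
eef_pos: [0.5904, 0.008, 0.2386]
eef_rot: [2.071, -2.359, -0.002]
ft_force: [0.3, -0.6, -0.8]
width: 0.0299
t: 19.4
eef_pos: [0.5899, 0.0055, 0.202]
eef_rot: [-2.07, 2.362, -0.002]
ft_force: [0.1, 0.1, 1.0]
width: 0.0299
```

```bash
python3 -m handwheel '[{"gripper":0.03,"offset":[0.002,0.0055,-0.04],"yaw":0},{"gripper":0.03,"offset":[0,0,-0.04],"yaw":0},{"gripper":0.03,"offset":[0,0,-0.039],"yaw":0},{"gripper":0.03,"offset":[0,0,0],"yaw":0},{"gripper":0.03,"offset":[0,0,0],"yaw":0}]'
python3 -m handwheel '[{"gripper":0,"offset":[0,0,0],"yaw":0},{"gripper":0,"offset":[0,0,0],"yaw":0},{"gripper":0,"offset":[0,0,0],"yaw":0},{"gripper":0,"offset":[0,0,0],"yaw":0}]' 60
```

```text
t: 20.02
eef_pos: [0.5933, 0.0119, 0.0847]
eef_rot: [-2.07, 2.36, -0.004]
ft_force: [0.1, 0.6, 1.2]
width: 0.0299
t: 20.52
eef_pos: [0.5932, 0.0122, 0.0844]
eef_rot: [-2.069, 2.359, -0.004]
ft_force: [-0.9, 0.1, 6.9]
width: 0.0087
```

```bash
python3 -m handwheel '[{"gripper":0,"offset":[0,0,0.02],"yaw":0},{"gripper":0,"offset":[0,0,0.035],"yaw":0},{"gripper":0,"offset":[0,0,0.04],"yaw":0},{"gripper":0,"offset":[0,0,0.04],"yaw":0},{"gripper":0,"offset":[0,0,0.035],"yaw":0}]' 60
python3 -m handwheel '[{"gripper":0,"offset":[-0.026,-0.0395,0],"yaw":0.085},{"gripper":0,"offset":[-0.026,-0.0395,0],"yaw":0.085},{"gripper":0,"offset":[-0.026,-0.0395,0],"yaw":0.085},{"gripper":0,"offset":[-0.026,-0.0395,0],"yaw":0.085},{"gripper":0,"offset":[0,0,0],"yaw":0}]' 60
cat > cf.py <<'E'
from h import *
import sys
from fit import fitbox
c=r.capture("wrist");save(c,sys.argv[1]);o=r.get_obs();print("pos",o["eef_pos"].round(4),"jaw",round(o["joints"][0]+o["joints"][5],3),"w",round(o["width"],4))
m=masks(c,"carrier",.3,1)[0]
k=cv2.morphologyEx(m["mask"].astype(np.uint8),cv2.MORPH_CLOSE,np.ones((15,15)))
print(m["score"],fitbox(c,k,[.4934,-.2427,.21]))
d=r.pinpoint("carrier",c)[0];print(atz(c,d["uv"],0).round(4))
np.savez("cam.npz",K=c["intrinsics"],R=c["R"],t=c["t"])
E
python3 cf.py w9.png
```

```text
t: 21.15
eef_pos: [0.5915, 0.0121, 0.2544]
eef_rot: [-2.071, 2.361, -0.001]
ft_force: [1.2, 1.3, -1.6]
width: 0.0087
t: 21.78
eef_pos: [0.4863, -0.1479, 0.2535]
eef_rot: [-2.438, 1.98, -0.003]
ft_force: [0.4, 0.9, -1.5]
width: 0.009
pos [ 0.487  -0.1468  0.253 ] jaw 0.207 w 0.0087
0.58 (array([ 0.49374942, -0.24288749,  0.20744105]), np.float64(0.015278659134579115))
[ 0.4904 -0.2463  0.    ]
```

```bash
python3 -m handwheel '[{"gripper":0,"offset":[0.015,-0.045,0],"yaw":0},{"gripper":0,"offset":[0.015,-0.0447,-0.02],"yaw":0},{"gripper":0,"offset":[0,0,-0.03],"yaw":0},{"gripper":0,"offset":[0,0,-0.03],"yaw":0},{"gripper":0,"offset":[0,0,0],"yaw":0}]' 60
python3 -m handwheel '[{"gripper":0,"offset":[0,0,0],"yaw":0},{"gripper":0,"offset":[0,0,0],"yaw":0}]'
python3 - <<'E'
from h import *
c=r.capture("wrist");save(c,"w10.png");o=r.get_obs();print(o["eef_pos"],o["joints"][0]+o["joints"][5])
np.savez("cam.npz",K=c["intrinsics"],R=c["R"],t=c["t"])
im=cv2.imread("pics/w10.png")[110:330,170:470];cv2.imwrite("pics/c10.png",cv2.resize(im,None,fx=2.6,fy=2.6,interpolation=2))
E
```

```text
t: 22.55
eef_pos: [0.517, -0.2344, 0.1684]
eef_rot: [2.44, -1.975, -0.009]
ft_force: [-0.1, 0.1, -0.8]
width: 0.0088
t: 22.8
eef_pos: [0.5186, -0.2354, 0.1734]
eef_rot: [-2.441, 1.976, -0.004]
ft_force: [-0.5, 0.2, -1.0]
width: 0.0085
[ 0.51842194 -0.23545125  0.17308905] 0.20938844554003966
```

View pics/c10.png

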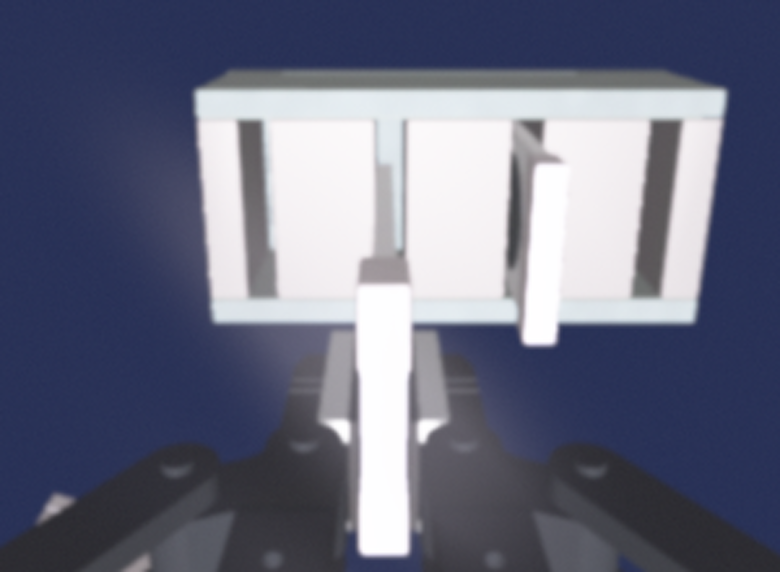

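```bash
python3 - <<'E'
from h import *
z=np.load("cam.npz");cam=dict(intrinsics=z["K"],R=z["R"],t=z["t"])
j=.209;ey=np.array([-np.sin(j),np.cos(j)]);ex=np.array([np.cos(j),np.sin(j)]);C=np.array([.4935,-.2428])
for uv,zz in(((386,165),.0987),((384,285),.173+.0206),((384,555),.173+.0206),((390,118),.062),((390,297),.062)):
    p=atz(cam,(170+uv[0]/2.6,110+uv[1]/2.6),zz)[:2]-C;print(uv,"x",(p@ex).round(4),"y",(p@ey).round(4))
E
```

```text
(386, 165) x 0.0259 y -0.0265
(384, 285) x 0.0264 y -0.027
(384, 555) x 0.0263 y 0.0322
(390, 118) x 0.0244 y -0.0345
(390, 297) x 0.0242 y 0.0327
```

The held plate sits 2 mm off in the bay's x and 3 mm in y. I'll correct that and lower it.

```bash
python3 -m handwheel '[{"gripper":0,"offset":[-0.0013,-0.0033,0],"yaw":0},{"gripper":0,"offset":[0,0,-0.03],"yaw":0},{"gripper":0,"offset":[0,0,-0.03],"yaw":0},{"gripper":0,"offset":[0,0,-0.025],"yaw":0},{"gripper":0,"offset":[0,0,0],"yaw":0}]'
python3 -m handwheel '[{"gripper":0,"offset":[0,0,-0.005],"yaw":0},{"gripper":0,"offset":[0,0,0],"yaw":0},{"gripper":0.03,"offset":[0,0,0],"yaw":0},{"gripper":0.03,"offset":[0,0,0],"yaw":0},{"gripper":0.03,"offset":[0,0,0],"yaw":0}]'
python3 -m handwheel '[{"gripper":0.03,"offset":[0,0,0.04],"yaw":0},{"gripper":0.03,"offset":[0,0,0.05],"yaw":0},{"gripper":0.03,"offset":[0,0.03,0.05],"yaw":0},{"gripper":0.03,"offset":[-0.01,0.03,0.02],"yaw":0},{"gripper":0.03,"offset":[-0.01,0.03,0],"yaw":0}]'
python3 cf.py w11.png; python3 - <<'E'
import cv2
im=cv2.imread("pics/w11.png")[0:330,60:460];cv2.imwrite("pics/c11.png",cv2.resize(im,None,fx=1.8,fy=1.8,interpolation=2))
E
```

```text
t: 23.48
eef_pos: [0.5151, -0.2387, 0.0845]
eef_rot: [2.439, -1.977, -0.006]
ft_force: [0.8, -0.6, 0.6]
width: 0.0087
t: 24.1
eef_pos: [0.5166, -0.2389, 0.0818]
eef_rot: [-2.441, 1.977, -0.001]
ft_force: [0.5, 0.0, -0.3]
width: 0.0301
t: 24.72
eef_pos: [0.4969, -0.1482, 0.244]
eef_rot: [-2.439, 1.977, -0.005]
ft_force: [-0.6, 1.1, 0.3]
width: 0.0296
pos [ 0.496  -0.1457  0.2432] jaw 0.21 w 0.0299
0.88 (array([ 0.49357648, -0.24291732,  0.20425837]), np.float64(0.0873853221462134))
[ 0.4923 -0.2434  0.    ]
```

View pics/c11.png

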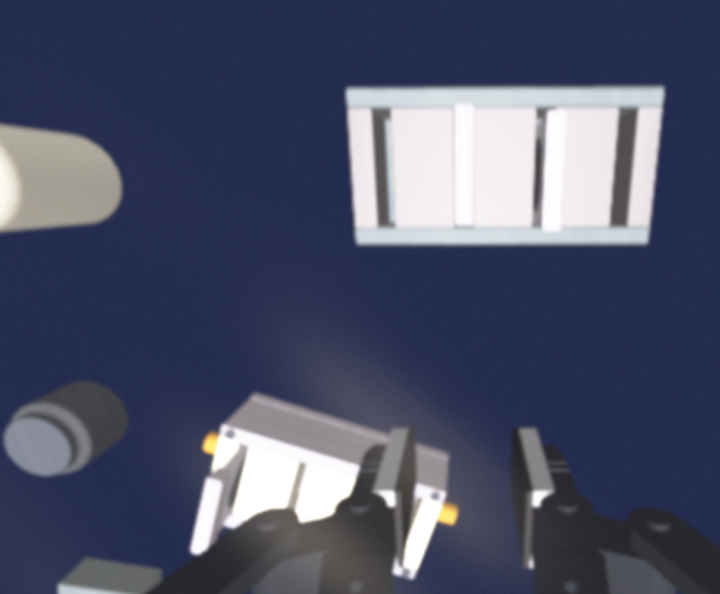

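Both plates stand in their bays. On to the last one, slot +66.

```bash
python3 -m handwheel '[{"gripper":0.03,"offset":[0.035,0.039,0],"yaw":-0.085},{"gripper":0.03,"offset":[0.035,0.039,0],"yaw":-0.085},{"gripper":0.03,"offset":[0.035,0.039,0],"yaw":-0.085},{"gripper":0.03,"offset":[0.035,0.039,0],"yaw":-0.085},{"gripper":0.03,"offset":[0,0,-0.03],"yaw":0}]' 60
python3 -m handwheel '[{"gripper":0.03,"offset":[0,0,-0.01],"yaw":0},{"gripper":0.03,"offset":[0,0,0],"yaw":0},{"gripper":0.03,"offset":[0,0,0],"yaw":0}]'
```

```text
t: 25.5
eef_pos: [0.639, 0.009, 0.2108]
eef_rot: [-2.072, 2.361, -0.001]
ft_force: [-0.1, -1.2, -1.6]
width: 0.0304
t: 25.88
eef_pos: [0.6367, 0.0063, 0.2032]
eef_rot: [-2.069, 2.362, -0.002]
ft_force: [-1.2, -0.9, 0.4]
width: 0.03
```

```bash
python3 -m handwheel '[{"gripper":0.03,"offset":[0,0,-0.04],"yaw":0},{"gripper":0.03,"offset":[0,0,-0.04],"yaw":0},{"gripper":0.03,"offset":[0,0,-0.039],"yaw":0},{"gripper":0.03,"offset":[0,0,0],"yaw":0},{"gripper":0.03,"offset":[0,0,0],"yaw":0}]'
python3 -m handwheel '[{"gripper":0,"offset":[0,0,0],"yaw":0},{"gripper":0,"offset":[0,0,0],"yaw":0},{"gripper":0,"offset":[0,0,0],"yaw":0},{"gripper":0,"offset":[0,0,0],"yaw":0}]' 60
python3 -m handwheel '[{"gripper":0,"offset":[0,0,0.02],"yaw":0},{"gripper":0,"offset":[0,0,0.035],"yaw":0},{"gripper":0,"offset":[0,0,0.04],"yaw":0},{"gripper":0,"offset":[0,0,0.04],"yaw":0},{"gripper":0,"offset":[0,0,0.035],"yaw":0}]' 60
python3 -m handwheel '[{"gripper":0,"offset":[-0.036,-0.0385,0],"yaw":0.085},{"gripper":0,"offset":[-0.036,-0.0385,0],"yaw":0.085},{"gripper":0,"offset":[-0.036,-0.0385,0],"yaw":0.085},{"gripper":0,"offset":[-0.036,-0.0385,0],"yaw":0.085},{"gripper":0,"offset":[0,0,0],"yaw":0}]' 60
python3 cf.py w12.png
```

```text
t: 26.5
eef_pos: [0.6377, 0.0069, 0.0855]
eef_rot: [-2.069, 2.36, -0.004]
ft_force: [0.4, -0.6, 1.1]
width: 0.03
t: 27.0
eef_pos: [0.6378, 0.0071, 0.0854]
eef_rot: [-2.069, 2.359, -0.004]
ft_force: [0.0, 0.4, 6.1]
width: 0.0088
t: 27.62
eef_pos: [0.6363, 0.0071, 0.2554]
eef_rot: [-2.07, 2.361, -0.001]
ft_force: [-0.2, -0.1, -1.0]
width: 0.0084
t: 28.25
eef_pos: [0.4907, -0.1489, 0.255]
eef_rot: [-2.437, 1.979, -0.004]
ft_force: [-0.2, 0.5, -0.5]
width: 0.0084
pos [ 0.4916 -0.1479  0.2543] jaw 0.207 w 0.0085
0.66 (array([ 0.49406973, -0.24276737,  0.21199714]), np.float64(0.05159246133264487))
[ 0.4951 -0.2427  0.    ]
```

```bash
python3 -m handwheel '[{"gripper":0,"offset":[0.036,-0.0405,0],"yaw":0},{"gripper":0,"offset":[0.0355,-0.0405,-0.02],"yaw":0},{"gripper":0,"offset":[0,0,-0.03],"yaw":0},{"gripper":0,"offset":[0,0,-0.03],"yaw":0},{"gripper":0,"offset":[0,0,0],"yaw":0}]' 60
python3 -m handwheel '[{"gripper":0,"offset":[0,0,0],"yaw":0},{"gripper":0,"offset":[0,0,0],"yaw":0}]'
python3 - <<'E'
from h import *
c=r.capture("wrist");save(c,"w13.png");o=r.get_obs();print(o["eef_pos"],o["joints"][0]+o["joints"][5])
np.savez("cam.npz",K=c["intrinsics"],R=c["R"],t=c["t"])
im=cv2.imread("pics/w13.png")[110:330,220:520];cv2.imwrite("pics/c13.png",cv2.resize(im,None,fx=2.6,fy=2.6,interpolation=2))
E
```

```text
t: 29.02
eef_pos: [0.5632, -0.2267, 0.1689]
eef_rot: [2.439, -1.975, -0.009]
ft_force: [0.3, 0.8, -0.7]
width: 0.0088
t: 29.28
eef_pos: [0.5648, -0.2277, 0.1746]
eef_rot: [-2.441, 1.976, -0.004]
ft_force: [-0.6, -0.1, -1.4]
width: 0.0085
[ 0.56461375 -0.22773647  0.17426093] 0.2093736517970864
```

View pics/c13.png

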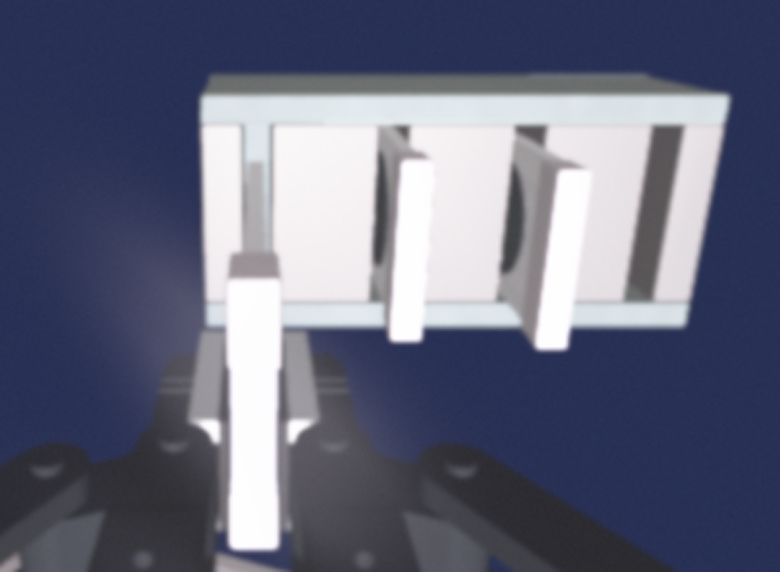

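The plate's lower edge, crop (256,165), is centred in bay +72 (243–272). Lowering it.

```bash
python3 -m handwheel '[{"gripper":0,"offset":[-0.0003,-0.0015,0],"yaw":0},{"gripper":0,"offset":[0,0,-0.03],"yaw":0},{"gripper":0,"offset":[0,0,-0.03],"yaw":0},{"gripper":0,"offset":[0,0,-0.025],"yaw":0},{"gripper":0,"offset":[0,0,0],"yaw":0}]'
python3 -m handwheel '[{"gripper":0,"offset":[0,0,-0.005],"yaw":0},{"gripper":0,"offset":[0,0,0],"yaw":0},{"gripper":0.03,"offset":[0,0,0],"yaw":0},{"gripper":0.03,"offset":[0,0,0],"yaw":0},{"gripper":0.03,"offset":[0,0,0],"yaw":0}]'
python3 -m handwheel '[{"gripper":0.03,"offset":[0,0,0.04],"yaw":0},{"gripper":0.03,"offset":[0,0,0.05],"yaw":0},{"gripper":0.03,"offset":[-0.02,0.04,0.05],"yaw":0},{"gripper":0.03,"offset":[-0.02,0.04,0.03],"yaw":0},{"gripper":0.03,"offset":[-0.02,0.04,0],"yaw":0}]'
python3 w.py w14.png supply_axis=.092
python3 - <<'E'
from h import *
c=r.capture("scene");save(c,"s14.png")
a=cv2.imread("pics/w14.png")[0:200,180:480];b=cv2.imread("pics/s14.png")[120:300,90:400]
a=cv2.resize(a,(780,520)[:2] if 0 else (450,300),interpolation=2);b=cv2.resize(b,(516,300),interpolation=2)
cv2.imwrite("pics/c14.png",cv2.resize(np.vstack([a,cv2.resize(b,(450,262))]),None,fx=1.05,fy=1.05))
E
```

```text
t: 29.95
eef_pos: [0.5625, -0.2291, 0.0855]
eef_rot: [2.44, -1.977, -0.005]
ft_force: [-0.6, 0.3, 0.2]
width: 0.0087
t: 30.58
eef_pos: [0.5638, -0.2294, 0.0828]
eef_rot: [-2.441, 1.977, -0.001]
ft_force: [0.1, -1.1, -0.5]
width: 0.0303
t: 31.2
eef_pos: [0.5053, -0.1114, 0.2525]
eef_rot: [-2.438, 1.976, -0.007]
ft_force: [0.0, 0.6, -0.0]
width: 0.0301
pos [ 0.5037 -0.108   0.2516] jaw 0.211 w 0.03
```

View pics/c14.png

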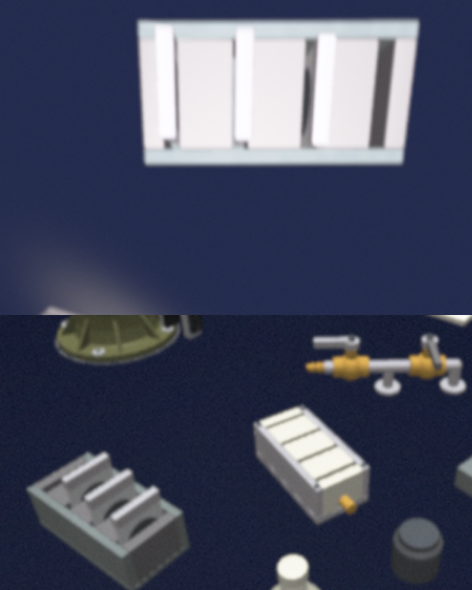

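All three plates stand level in the carrier and the rack is empty. The cocks are unchanged. Next I'll shut the bleed.

```bash
python3 -m handwheel '[{"gripper":0.05,"offset":[-0.0152,0.0477,0],"yaw":-0.155},{"gripper":0.05,"offset":[-0.0152,0.0477,0],"yaw":-0.155},{"gripper":0.05,"offset":[-0.0152,0.0477,0],"yaw":-0.155},{"gripper":0.05,"offset":[-0.0152,0.0477,0],"yaw":-0.155},{"gripper":0.05,"offset":[-0.0152,0.0477,0],"yaw":-0.155}]' 40
python3 -m handwheel '[{"gripper":0.05,"offset":[-0.0152,0.0477,0],"yaw":-0.155},{"gripper":0.05,"offset":[0,0,-0.05],"yaw":0},{"gripper":0.05,"offset":[0,0,0],"yaw":0},{"gripper":0.05,"offset":[0,0,0],"yaw":0}]' 40
python3 w.py w15.png supply_axis=.092 supply_grip=.092 bleed_axis=.092 bleed_grip=.092
```

```text
t: 31.98
eef_pos: [0.4287, 0.1274, 0.2489]
eef_rot: [1.504, -2.758, 0.0]
ft_force: [1.0, 0.5, -1.4]
width: 0.0502
t: 32.48
eef_pos: [0.4148, 0.1735, 0.2009]
eef_rot: [-1.293, 2.861, -0.001]
ft_force: [0.5, 0.0, 1.1]
width: 0.0504
pos [0.415  0.1737 0.2014] jaw -0.722 w 0.0501
supply_axis 0.78 [331. 342.] [0.5192 0.3133 0.092 ]
supply_grip 0.85 [276. 346.] [0.5692 0.2769 0.092 ]
bleed_axis 0.63 [321. 240.] [0.444  0.2112 0.092 ]
bleed_axis 0.26 [328. 339.] [0.5186 0.3086 0.092 ]
bleed_grip 0.89 [316. 192.] [0.4154 0.1711 0.092 ]
```

```bash
python3 -m handwheel '[{"gripper":0.05,"offset":[-0.002,0.004,-0.05],"yaw":0},{"gripper":0.05,"offset":[0,0,-0.05],"yaw":0},{"gripper":0.05,"offset":[0,0,-0.025],"yaw":0},{"gripper":0.05,"offset":[0,0,0],"yaw":0},{"gripper":0.0,"offset":[0,0,0],"yaw":0}]' 40
python3 -m handwheel '[{"gripper":0.0,"offset":[0,0,0],"yaw":0},{"gripper":0.0,"offset":[0,0,0],"yaw":0},{"gripper":0.0,"offset":[0,0,0],"yaw":0},{"gripper":0.0,"offset":[0,0,0],"yaw":0}]' 40
python3 arc.py .4425 .2108 -2.28 1.6 11 .0445
```

```text
t: 33.35
eef_pos: [0.4127, 0.1786, 0.076]
eef_rot: [-1.294, 2.86, 0.0]
ft_force: [0.3, 1.0, 0.7]
width: 0.0333
t: 33.85
eef_pos: [0.4133, 0.1781, 0.076]
eef_rot: [-1.295, 2.858, -0.002]
ft_force: [4.5, -2.8, 1.1]
width: 0.0115
start [0.4135 0.177 ] yaw/row 0.1455
[[0.0052, -0.0038], [0.0057, -0.003], [0.0061, -0.0022], [0.0063, -0.0013], [0.0065, -0.0004], [0.0064, 0.0006], [0.0063, 0.0015], [0.006, 0.0024], [0.0056, 0.0033], [0.0051, 0.004], [0.0044, 0.0047]]
```

```bash
python3 -m handwheel '[{"gripper":0,"offset":[0.0052,-0.0038,0],"yaw":0.1455},{"gripper":0,"offset":[0.0057,-0.003,0],"yaw":0.1455},{"gripper":0,"offset":[0.0061,-0.0022,0],"yaw":0.1455},{"gripper":0,"offset":[0.0063,-0.0013,0],"yaw":0.1455},{"gripper":0,"offset":[0.0065,-0.0004,0],"yaw":0.1455}]'
python3 -m handwheel '[{"gripper":0,"offset":[0.0064,0.0006,0],"yaw":0.1455},{"gripper":0,"offset":[0.0063,0.0015,0],"yaw":0.1455},{"gripper":0,"offset":[0.006,0.0024,0],"yaw":0.1455},{"gripper":0,"offset":[0.0056,0.0033,0],"yaw":0.1455},{"gripper":0,"offset":[0.0051,0.004,0],"yaw":0.1455}]'
python3 -m handwheel '[{"gripper":0,"offset":[0.0044,0.0047,0],"yaw":0.1455},{"gripper":0,"offset":[0,0,0],"yaw":0},{"gripper":0,"offset":[0,0,0],"yaw":0}]'
```

```text
t: 34.48
eef_pos: [0.4423, 0.1682, 0.076]
eef_rot: [-2.232, 2.207, 0.001]
ft_force: [-3.9, 2.1, 5.2]
width: 0.0112
t: 35.1
eef_pos: [0.4716, 0.18, 0.0759]
eef_rot: [-2.872, 1.269, -0.001]
ft_force: [-5.7, 1.3, 5.8]
width: 0.0112
t: 35.48
eef_pos: [0.4761, 0.1849, 0.0759]
eef_rot: [-2.953, 1.063, -0.002]
ft_force: [-2.1, 1.9, 5.6]
width: 0.0111
```

```bash
python3 -m handwheel '[{"gripper":0,"offset":[0.0017,0.0022,0],"yaw":0.06},{"gripper":0,"offset":[0.0005,0.0008,0],"yaw":0.02},{"gripper":0,"offset":[0,0,0],"yaw":0},{"gripper":0,"offset":[0,0,0],"yaw":0}]'
```

```text
t: 35.98
eef_pos: [0.4768, 0.1854, 0.0758]
eef_rot: [2.992, -0.949, -0.002]
ft_force: [-10.2, -5.4, 10.6]
width: 0.0113
```

Bleed is at its stop: the force rises and the motion ends. Now the supply lever.

```bash
python3 -m handwheel '[{"gripper":0.05,"offset":[0,0,0],"yaw":0},{"gripper":0.05,"offset":[0,0,0],"yaw":0},{"gripper":0.05,"offset":[0,0,0.06],"yaw":0},{"gripper":0.05,"offset":[0,0,0.06],"yaw":-0.03},{"gripper":0.05,"offset":[0.045,0.046,0],"yaw":-0.03}]'
python3 -m handwheel '[{"gripper":0.05,"offset":[0.045,0.046,0],"yaw":0},{"gripper":0.05,"offset":[0,0,0],"yaw":0},{"gripper":0.05,"offset":[0,0,0],"yaw":0}]' 40
python3 w.py w16.png supply_axis=.092 supply_grip=.092 bleed_axis=.092 bleed_grip=.092
```

```text
t: 36.6
eef_pos: [0.5241, 0.2322, 0.2054]
eef_rot: [-2.951, 1.033, -0.018]
ft_force: [0.7, 1.7, 1.4]
width: 0.0501
t: 36.98
eef_pos: [0.5651, 0.2763, 0.1932]
eef_rot: [2.965, -1.034, -0.001]
ft_force: [-0.3, -0.7, 0.2]
width: 0.05
pos [0.565  0.276  0.1946] jaw 0.899 w 0.0501
supply_axis 0.73 [316. 252.] [0.5223 0.3111 0.092 ]
supply_grip 0.57 [316. 196.] [0.5671 0.2762 0.092 ]
bleed_axis 0.71 [450. 251.] [0.4431 0.2101 0.092 ]
bleed_grip 0.83 [454. 206.] [0.4804 0.1832 0.092 ]
```

```bash
python3 -m handwheel '[{"gripper":0.05,"offset":[0.002,0.003,-0.04],"yaw":0},{"gripper":0.05,"offset":[0,0,-0.045],"yaw":0},{"gripper":0.05,"offset":[0,0,-0.032],"yaw":0},{"gripper":0.05,"offset":[0,0,0],"yaw":0},{"gripper":0.0,"offset":[0,0,0],"yaw":0}]' 40
python3 -m handwheel '[{"gripper":0.0,"offset":[0,0,0],"yaw":0},{"gripper":0.0,"offset":[0,0,0],"yaw":0},{"gripper":0.0,"offset":[0,0,0],"yaw":0},{"gripper":0.0,"offset":[0,0,0],"yaw":0}]' 40
python3 arc.py .5225 .312 -0.66 -1.6 11 .0555
```

```text
t: 37.85
eef_pos: [0.5679, 0.2796, 0.0797]
eef_rot: [-2.964, 1.034, -0.004]
ft_force: [0.2, -0.4, 0.9]
width: 0.0329
t: 38.35
eef_pos: [0.5672, 0.2789, 0.0797]
eef_rot: [-2.966, 1.035, -0.002]
ft_force: [-4.5, -3.0, 5.1]
width: 0.0109
start [0.5663 0.278 ] yaw/row -0.1455
[[-0.0054, -0.006], [-0.0062, -0.0052], [-0.0069, -0.0042], [-0.0074, -0.0032], [-0.0078, -0.002], [-0.008, -0.0009], [-0.0081, 0.0003], [-0.0079, 0.0014], [-0.0076, 0.0026], [-0.0072, 0.0037], [-0.0066, 0.0047]]
```

```bash
python3 -m handwheel '[{"gripper":0,"offset":[-0.0054,-0.006,0],"yaw":-0.1455},{"gripper":0,"offset":[-0.0062,-0.0052,0],"yaw":-0.1455},{"gripper":0,"offset":[-0.0069,-0.0042,0],"yaw":-0.1455},{"gripper":0,"offset":[-0.0074,-0.0032,0],"yaw":-0.1455},{"gripper":0,"offset":[-0.0078,-0.002,0],"yaw":-0.1455}]'
python3 -m handwheel '[{"gripper":0,"offset":[-0.008,-0.0009,0],"yaw":-0.1455},{"gripper":0,"offset":[-0.0081,0.0003,0],"yaw":-0.1455},{"gripper":0,"offset":[-0.0079,0.0014,0],"yaw":-0.1455},{"gripper":0,"offset":[-0.0076,0.0026,0],"yaw":-0.1455},{"gripper":0,"offset":[-0.0072,0.0037,0],"yaw":-0.1455}]'
python3 -m handwheel '[{"gripper":0,"offset":[-0.0066,0.0047,0],"yaw":-0.1455},{"gripper":0,"offset":[0,0,0],"yaw":0},{"gripper":0,"offset":[0,0,0],"yaw":0}]'
python3 -m handwheel '[{"gripper":0,"offset":[-0.0025,0.0022,0],"yaw":-0.06},{"gripper":0,"offset":[0,0,0],"yaw":0},{"gripper":0,"offset":[0,0,0],"yaw":0}]'
```

```text
t: 38.98
eef_pos: [0.5331, 0.2581, 0.0797]
eef_rot: [-2.4, 2.027, -0.002]
ft_force: [-7.2, -2.5, 7.3]
width: 0.0112
t: 39.6
eef_pos: [0.4931, 0.2649, 0.0796]
eef_rot: [1.522, -2.746, 0.001]
ft_force: [-13.1, -5.5, 11.7]
width: 0.011
t: 39.98
eef_pos: [0.4863, 0.2695, 0.0795]
eef_rot: [1.325, -2.845, 0.001]
ft_force: [-15.7, -7.1, 12.0]
width: 0.0112
t: 40.35
eef_pos: [0.4858, 0.2699, 0.0797]
eef_rot: [1.24, -2.885, 0.008]
ft_force: [-4.1, -11.4, 9.1]
width: 0.0112
```

```bash
python3 -m handwheel '[{"gripper":0.05,"offset":[0,0,0],"yaw":0},{"gripper":0.05,"offset":[0,0,0],"yaw":0},{"gripper":0.05,"offset":[0,0,0.06],"yaw":0},{"gripper":0.05,"offset":[0,0,0.06],"yaw":0},{"gripper":0.05,"offset":[0,0,0.04],"yaw":0}]'
python3 -m handwheel '[{"gripper":0.05,"offset":[0,0,0],"yaw":0},{"gripper":0.05,"offset":[0,0,0],"yaw":0}]'
python3 w.py w17.png supply_axis=.092 supply_grip=.092 bleed_axis=.092 bleed_grip=.092
python3 - <<'E'
from h import *
c=r.capture("top");save(c,"t17.png");print(r.pinpoint("carrier",c)[0]["uv"])
a=cv2.imread("pics/w17.png")[60:340,120:520];b=cv2.imread("pics/t17.png")[190:300,390:490]
cv2.imwrite("pics/c17.png",np.hstack([cv2.resize(a,(500,350)),cv2.resize(b,(300,350),interpolation=2)]))
E
```

```text
t: 40.98
eef_pos: [0.4858, 0.2732, 0.2409]
eef_rot: [-1.236, 2.884, 0.003]
ft_force: [0.7, 0.9, 0.3]
width: 0.0498
t: 41.22
eef_pos: [0.4851, 0.273, 0.2363]
eef_rot: [1.238, -2.887, -0.001]
ft_force: [0.3, 0.3, -0.3]
width: 0.0502
pos [0.4849 0.2727 0.2355] jaw -0.761 w 0.05
supply_axis 0.86 [318. 231.] [0.5229 0.3123 0.092 ]
supply_grip 0.74 [163. 258.] [0.6751 0.2142 0.092 ]
supply_grip 0.7 [317. 183.] [0.4853 0.2714 0.092 ]
bleed_axis 0.55 [306. 107.] [0.4402 0.2094 0.092 ]
bleed_grip 0.86 [260. 114.] [0.4777 0.1829 0.092 ]
[436.3, 232.4]
```

View pics/c17.png

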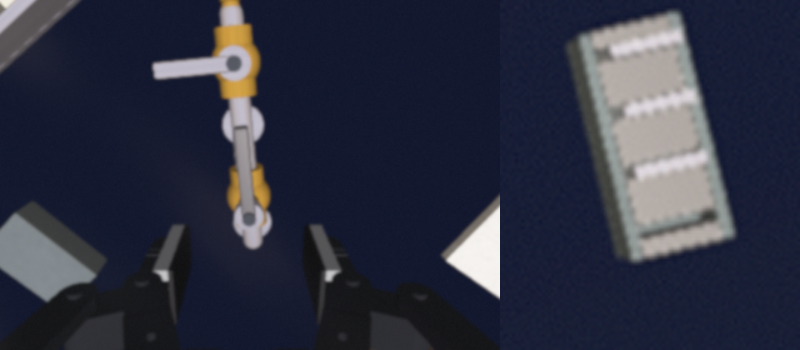

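The final picture shows the supply lever along the pipe, the bleed lever square across it, and three plates in the carrier. Handing in.

```bash
python3 -c "
from bench import r
print(r.close_job())"
```

```text
the job is handed in; nothing more can be done
None
```

The job is done and handed in at about 41 s of the 210 s; the hand-in gave no verdict.

- **Sequence:** I shut the supply cock and opened the bleed cock. I then moved the three plates that were present from the rack to carrier bays -24, +24 and +72, shut the bleed again and opened the supply. Each lever was pushed until the force rose and it stopped moving.
- **Last checks:** The final picture shows the supply lever along the pipe and the bleed lever square across it, both within about 1–2° by eye. All three plates stand in their bays, the rack is empty and the gripper is clear of everything.
- **Carrier position:** The first top and scene views placed the carrier 2–4 cm from where the wrist camera found it. It was either knocked early or the early estimate was off. I placed the plates by fresh wrist views, in which it did not move again.
- **Disagreements:** Network points for the levers varied by a few mm. One false supply-grip detection, on the grey case, was ignored. I judged the end stops by force and picture only, as there is no joint reading.

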